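# Load washed steel dishes into a spring-fed stack feeder

### The arm

A 6-joint arm with a two-finger parallel gripper is mounted at the origin on the work surface. World frame = base frame: x ahead of the robot, y to its left, z up, the work surface at z = 0. Lengths are in m, angles in rad, forces in N, time in s.
With the tool pointing down it reaches from about 0.25 to 0.8 m from the base axis. Payload 8.5 kg.
Tool frame: the origin (TCP) lies at the very end of the fingers, on their centre line; the grasp point (between the pads) lies 19 mm behind it; z points along the fingers, y is the line along which they close (so a half turn about z gives the same grasp; the last joint's range is limited). The gripper opens to 85 mm and grips with 20 to 120 N. Pads are 22 mm wide; open, the fingers measure 114 mm over their backs; the gripper's body (76 mm by 85 mm) begins 54 mm behind the grasp point. The pads swing forward as they close: fully open they stand 13 mm farther back than shut.
Start: joints at [-1.173, 0.238, -0.013, 1.319, 0, 1.571], TCP at [0.203, -0.484, 0.231] pointing down, gripper open.
Joint ranges: [-2.66, 2.66], [-1.03, 1.9], [-1.14, 1.46], [-1.82, 2.27], [-1.45, 1.34], [-3.14, 3.14]. Speed limits (rad/s): [2.22, 2.22, 2.79, 3.14, 3.14, 3.14].

### API

Orientations are given as a unit quaternion [w, x, y, z].
In Python, from cell import manip gives the robot as it stands. The module is installed in compiled form; this text tells all that it offers.
- The arm moves only by the shell command python3 -m pendant 'ROWS' [FORCE]. ROWS is JSON, a list of rows, each a list of 7 numbers: the shift along the tool's x, y, z in mm, then the turn, a rotation vector about the tool's x, y, z in rad, then the opening, from -1 (shut) to 1 (fully open), so that 0 is half open. In form: [[tx, ty, tz, ax, ay, az, fingers], ...]. A call has 1 to 8 rows; each row is the pose to reach, as a shift and turn from the pose commanded when the call began, along the tool's axes at that moment; what a row does not reach only later rows make up. A row lasts 1/10 s, in which the tool goes at most 50 mm and 8.59 degrees, less where a joint would pass 70% of its speed; a pose out of reach is approached as far as the arm can. A call with a gripper value outside its range is refused whole. The fingers move at their own pace and stop on an object; FORCE is the grip in N (left out, the last holds). Time passes only in rows, so rows that repeat a pose let the fingers close. It gives the time, the measured TCP pose, the force, the opening and the grip force at its end, in the units of the state.
- manip.observe(): the state, without advancing time (a new reading comes with each control period).
- manip.camera(name): name is "side" or "top" or "wrist"; returns the picture (400x640x3 uint8, blue, green, red); there is no depth.
- manip.camera_params(name): a dict with "fx", "fy", "cx", "cy" (pixels), "k1" (the pictures are not rectified: a ray, as slopes to the right and down, at radius r is drawn at 1 + k1 r^2 times it, then the intrinsics apply), "extrinsics" (4x4, takes a point from camera to world coordinates). Camera axes: x right, y down, z forward; pixel columns grow to the right and rows downward; lengths in m; the calibration is good to about 2 mm. A picture is of the moment at which its call begins: read the wrist's pose just before it. camera_params takes no time and is no camera call; for the wrist camera it gives the pose at the moment of the call.
- manip.close_job(): hands the job in; it is judged then, once.
The state is a dict: "t": time; "joint_positions": joint angles; "qvel": joint speeds; "joint_torque": joint torques, N m; "tcp_pos": TCP position; "tool_rot": TCP orientation; "contact_force": force on the tool from outside, world axes, zero at the start; "wrist_torque": the same for the moment, N m; "gripper_width": finger opening in m; "grip_force": force on a finger pad.
Only numpy, scipy, OpenCV 4.12 (cv2) and the standard library are available. Lean on these libraries where they do the work, as an engineer would, in place of code of your own. Each camera call takes 0.05 s, during which the arm holds its last target. There are 200 camera calls.

### The job

Load the three steel dishes mouth-down into the spring-fed feeder well in the deck, tallest first, then the middle one, then the shortest. Slide each one along the deck over the well and push the first two down against the follower until their closed tops are level with the deck or a few millimetres below it, so that the next slides on rim on top; leave the shortest standing squarely on the stack, above the deck. Do not tip a dish over, and leave the bottle, the tube rack and the small beaker where they are.

Things in the scene. Friction and masses are not known exactly. Their poses are not given: they have to be found in the camera images.
- station: loading station fixed on the bench: a flat deck 360 (x) by 600 (y), 12 thick, its upper face 150 above the bench, on four corner legs. Origin under its centre, at bench height; x points away from the robot at yaw 0, z up. Nothing rims the deck edges
- well (a point): centre of the round feeder well, level with the deck's upper face, 90 mm along the station's +x from its centre; axes as the station. The hole is 103 across (a dish has 3 mm of play all round); guide bars below the deck keep the stack straight. A dish slid over it drops in by the 2 mm or so that the follower or the dish below stands low
- peg (a point): foot of the middle one of three upright stop pegs, 10 thick, 30 high, on the deck beyond the well: at 0 and 38 degrees either side of the station's +x seen from the well's centre, near faces 51.5 mm from that centre. They stop a dish over the hole; it must come in moving within about 60 degrees of the station's +x
- follower (a joint): how far (m) the black 92 mm follower disc in the well is pushed down; at 0 its top is 2 mm below the deck, at 0.116 it is on its bottom stop. A spring (3 N at the top, 40 N/m) pushes it up and a 7 N friction brake holds it wherever it is left, so it does not come back up: it takes about 5 to 10 N to push down
- tall_mid (a point): the tallest of three plain steel dishes, all round and straight-sided with outer diameter 96 (too wide to grip across), standing mouth-down with the closed bottom on top; this one is 60 mm high; wall 5. The point is on its axis, half-way up (30 mm above the rim it stands on); z runs up from the mouth to the closed bottom. Slides on the deck under 1 to 3 N
- medium_mid (a point): the middle of three plain steel dishes, all round and straight-sided with outer diameter 96 (too wide to grip across), standing mouth-down with the closed bottom on top; this one is 50 mm high; wall 5. The point is on its axis, half-way up (25 mm above the rim it stands on); z runs up from the mouth to the closed bottom. Slides on the deck under 1 to 3 N
- short_mid (a point): the shortest of three plain steel dishes, all round and straight-sided with outer diameter 96 (too wide to grip across), standing mouth-down with the closed bottom on top; this one is 40 mm high; wall 5. The point is on its axis, half-way up (20 mm above the rim it stands on); z runs up from the mouth to the closed bottom. Slides on the deck under 1 to 3 N
- bottle_mid (a point): glass laboratory bottle with a blue cap standing on the deck, diameter 70, height 142; leave it alone. The point is on its axis, half-way up (71)
- rack_mid (a point): red tube rack on the deck, 60 (x) by 100 (y) by 50 high, with tube caps standing 12 mm above it; leave it alone. The point is at its centre (25 up)
- beaker_mid (a point): small open glass beaker standing mouth-up on the deck, 56 across the rim, 65 high; leave it alone. The point is on its axis, half-way up (32.5)
There are look-alikes about, which are no part of the job. What is shaped like the part that bears short_mid but pink is not meant.

How it is judged:
By the outcome, as a careful person would: the job done as asked, in the order asked, and still so for the second after the job is handed in, with the robot touching nothing.
It also fails if it takes over 72 s, if anything falls off the work surface, if the arm or the gripper's body presses on something with over 40 N, if the wrist force passes 120 N, or if a joint passes its speed limit or range.

## Working session

There is one attempt and no reset: what is moved stays moved. The work goes in short steps, Python scripts to look and compute and a shell command to move; the robot and the scene stay as the last step left them, time stands still between calls to the robot, and variables do not carry over. Pictures are saved under pics/ and viewed, at most 10 in all, crops included, and the job is handed in when it is done.

```bash
mkdir -p pics; python3 - <<'E'
from cell import manip
import cv2, numpy as np
s=manip.observe(); print(s['t'],s['tcp_pos'],s['tool_rot'],s['contact_force'],s['gripper_width'])
for n in("top","side"):
    im=manip.camera(n); cv2.imwrite(f"pics/{n}0.png",im); p=manip.camera_params(n); print({k:np.round(v,4).tolist() for k,v in p.items()})
E
```

```text
0.0 [ 0.20321295 -0.48363597  0.23068074] [-6.94496080e-04  9.80289058e-01  1.97567352e-01 -1.48368895e-04] [ 0.67162807 -0.11669445 -0.4116283 ] 0.08566759602268874
{'fx': 442.387, 'fy': 442.387, 'cx': 323.5906, 'cy': 203.0024, 'k1': -0.0179, 'extrinsics': [[-0.0064, -0.9984, 0.0566, 0.4236], [-0.9999, 0.0057, -0.0125, 0.0027], [0.0122, -0.0567, -0.9983, 1.3237], [0.0, 0.0, 0.0, 1.0]]}
{'fx': 379.7014, 'fy': 379.7014, 'cx': 315.5134, 'cy': 199.3307, 'k1': 0.0018, 'extrinsics': [[-0.9786, -0.1318, 0.1584, 0.3437], [-0.206, 0.6217, -0.7557, 0.7739], [0.0011, -0.7721, -0.6355, 0.8133], [0.0, 0.0, 0.0, 1.0]]}
```

View pics/top0.png

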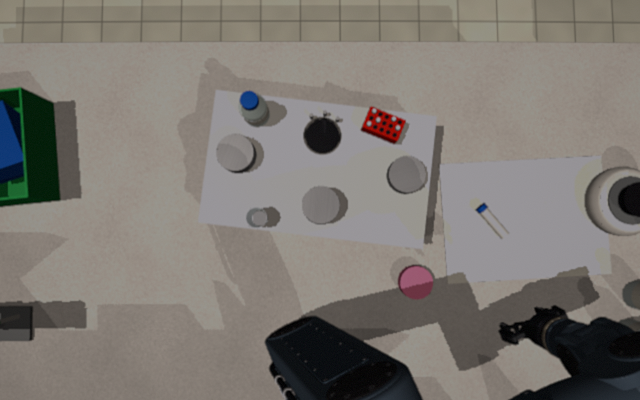

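View pics/side0.png

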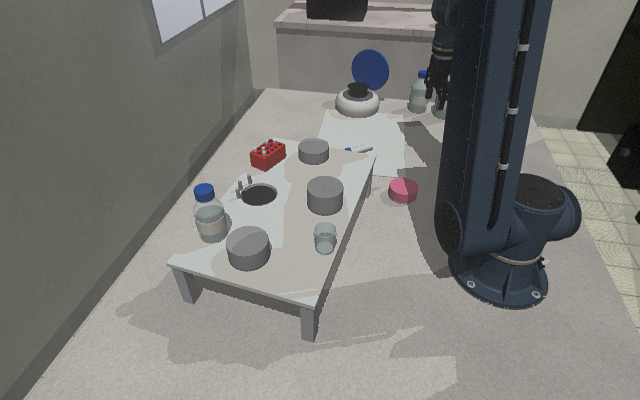

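The top view shows the dishes at about (236,153), (322,205) and (407,174), the well at (322,135), pegs at about (325,117), the bottle at (252,108), the rack at (384,124) and the beaker at (258,216). In the side view the dishes are at (248,248), (325,195) and (313,151); the pink look-alike is off the deck.

```bash
cat > h.py <<'E'
import numpy as np, cv2
from cell import manip
def ray(p,uv):
    d=np.array([(uv[0]-p['cx'])/p['fx'],(uv[1]-p['cy'])/p['fy']]); s=d.copy()
    for _ in range(5): s=d/(1+p['k1']*(s@s))
    E=np.array(p['extrinsics']); r=E[:3,:3]@np.array([s[0],s[1],1]); return E[:3,3],r/np.linalg.norm(r)
def plane(p,uv,z):
    o,r=ray(p,uv); return o+r*(z-o[2])/r[2]
def tri(p1,a,p2,b):
    o1,r1=ray(p1,a);o2,r2=ray(p2,b)
    t=np.linalg.lstsq(np.c_[r1,-r2],o2-o1,rcond=None)[0]
    x,y=o1+t[0]*r1,o2+t[1]*r2; return (x+y)/2,np.linalg.norm(x-y)
def proj(p,X):
    E=np.array(p['extrinsics']); c=E[:3,:3].T@(np.asarray(X)-E[:3,3]); s=c[:2]/c[2]; s=s*(1+p['k1']*(s@s))
    return np.array([p['cx']+p['fx']*s[0],p['cy']+p['fy']*s[1]])
E
python3 - <<'E'
from h import *
t=cv2.imread('pics/top0.png');s=cv2.imread('pics/side0.png')
pt=manip.camera_params('top')
g=cv2.cvtColor(t,cv2.COLOR_BGR2GRAY)
c=cv2.HoughCircles(cv2.medianBlur(g,3),cv2.HOUGH_GRADIENT,1,30,param1=80,param2=14,minRadius=14,maxRadius=24)
print(np.round(c[0],1))
for q in [(217,90),(436,115),(425,248),(201,222)]: print(plane(pt,q,.15).round(4))
a=cv2.resize(t[80:260,190:450],None,fx=3,fy=3,interpolation=cv2.INTER_CUBIC)
b=cv2.resize(s[130:310,165:385],None,fx=3,fy=3,interpolation=cv2.INTER_CUBIC)
cv2.imwrite('pics/a.png',a);cv2.imwrite('pics/b.png',b)
E
```

```text
[[234.5 152.5  18.8]
 [321.5 135.5  18.6]
 [416.5 282.5  16.3]
 [630.5 199.5  23.4]
 [405.5 174.5  19. ]
 [321.5 204.5  19.9]
 [562.5 336.5  21.2]
 [389.5 120.5  20.1]
 [637.5 293.5  15.9]]
[0.7968 0.2733 0.15  ]
[ 0.7266 -0.3172  0.15  ]
[ 0.3691 -0.2803  0.15  ]
[0.4417 0.3127 0.15  ]
```

View pics/a.png

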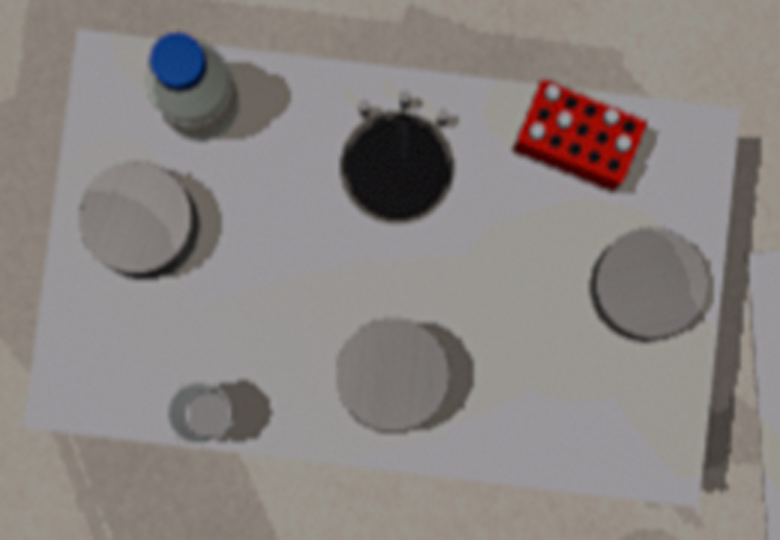

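View pics/b.png

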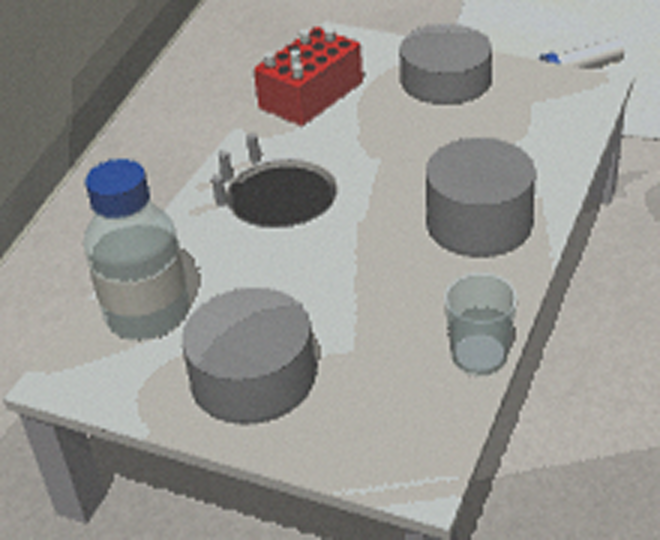

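The crops show the dish tops in the top view at about (235.3,153), (321.3,205) and (408,174.3), with the well at (322.3,135). In the side view the tops are at (248,241.3), (325.3,189) and (313.7,148), with the well at (259.3,194.3). The middle dish looks tallest and the right one shortest.

```bash
python3 - <<'E'
from h import *
pt=manip.camera_params('top');ps=manip.camera_params('side')
for n,a,b in [('left',(235.3,153),(248,241.3)),('mid',(321.3,205),(325.3,189)),('right',(408,174.3),(313.7,148)),('well',(322.3,135),(259.3,194.3))]:
    x,e=tri(pt,a,ps,b); print(n,x.round(4),e.round(4), [plane(pt,a,z).round(4)[:2] for z in(.15,.19,.2,.21)])
for n,q,z in [('bottlecap',(249.5,100),.292),('beaker rim',(255.5,217),.215),('rackcorners',(370.5,107),.2),('r2',(405,123),.2),('r3',(362,130),.2),('r4',(396,141),.2)]: print(n,plane(pt,q,z).round(4))
q=manip.observe()['tool_rot']; print(q)
from scipy.spatial.transform import Rotation as R
print(R.from_quat(q[[1,2,3,0]]).as_matrix().round(3))
E
```

```text
left [0.6174 0.2147 0.1933] 0.0009 [array([0.6253, 0.2229]), array([0.6184, 0.2154]), array([0.6167, 0.2136]), array([0.615 , 0.2117])]
mid [ 0.4816 -0.0057  0.1974] 0.0017 [array([ 0.4849, -0.0059]), array([ 0.4828, -0.0056]), array([ 0.4823, -0.0055]), array([ 0.4818, -0.0055])]
right [ 0.5618 -0.2333  0.1755] 0.0019 [array([ 0.5658, -0.2384]), array([ 0.561 , -0.2302]), array([ 0.5598, -0.2281]), array([ 0.5586, -0.2261])]
well [ 0.672  -0.0103  0.1446] 0.0042 [array([ 0.6729, -0.0097]), array([ 0.6644, -0.0093]), array([ 0.6623, -0.0092]), array([ 0.6602, -0.0091])]
bottlecap [0.7273 0.1635 0.292 ]
beaker rim [0.4524 0.1594 0.215 ]
rackcorners [ 0.735  -0.1341  0.2   ]
r2 [ 0.6929 -0.2227  0.2   ]
r3 [ 0.6749 -0.1114  0.2   ]
r4 [ 0.646  -0.1987  0.2   ]
[-6.37350857e-04  9.80289370e-01  1.97566015e-01 -1.23137177e-04]
[[ 0.922  0.387 -0.   ]
 [ 0.387 -0.922  0.001]
 [ 0.    -0.001 -1.   ]]
```

```bash
python3 -m pendant '[[377,-363,0,0,0,-1.2,1],[377,-363,0,0,0,-1.2,1],[377,-363,0,0,0,-1.2,1],[377,-363,0,0,0,-1.2,1],[377,-363,0,0,0,-1.2,1],[377,-363,0,0,0,-1.2,1],[377,-363,0,0,0,-1.2,1],[377,-363,0,0,0,-1.2,1]]'
python3 -m pendant '[[0,0,-80,0,0,-1.2,1],[0,0,-80,0,0,-1.2,1],[0,0,-80,0,0,-1.2,1],[0,0,-80,0,0,-1.2,1],[0,0,-80,0,0,-1.2,1],[0,0,-80,0,0,-1.2,1],[0,0,-80,0,0,-1.2,1],[0,0,-80,0,0,-1.2,1]]'
python3 -m pendant '[[0,0,0,0,0,-0.3,1],[0,0,0,0,0,-0.3,1],[0,0,0,0,0,-0.3,1],[0,0,0,0,0,-0.3,1]]'
cat >> h.py <<'E'
from scipy.spatial.transform import Rotation as R
def go(x,y,z,yaw):   # tool shift/turn to a world TCP with tool down and tool x at yaw (deg), from measured pose
    s=manip.observe(); q=s['tool_rot']; T=R.from_quat(q[[1,2,3,0]]); a=np.radians(yaw)
    G=R.from_matrix(np.array([[np.cos(a),np.sin(a),0],[np.sin(a),-np.cos(a),0],[0,0,-1]]))
    return (T.inv().apply(np.array([x,y,z])-s['tcp_pos'])*1000).round(1),(T.inv()*G).as_rotvec().round(3)
def st():
    s=manip.observe(); m=R.from_quat(s['tool_rot'][[1,2,3,0]]).as_matrix()
    print(round(s['t'],2),s['tcp_pos'].round(4),'yaw',np.degrees(np.arctan2(m[1,0],m[0,0])).round(2),'F',s['contact_force'].round(1),s['joint_positions'].round(2))
E
python3 - <<'E'
from h import *
st(); p=manip.camera_params('wrist'); im=manip.camera('wrist'); cv2.imwrite('pics/w1.png',im); print(np.round(p['extrinsics'],3).tolist(),p['fx'],p['cx'],p['cy'],p['k1'])
E
```

```text
t: 0.9
tcp_pos: [0.3617, -0.1146, 0.2314]
tool_rot: [0.0, 0.695, 0.719, 0.0]
contact_force: [0.8, -1.0, 0.4]
gripper_width: 0.0856
grip_force: 0.0
t: 1.7
tcp_pos: [0.3613, -0.1165, 0.3111]
tool_rot: [-0.0, 0.168, 0.986, 0.0]
contact_force: [-0.0, 0.2, 1.0]
gripper_width: 0.0852
grip_force: 0.0
t: 2.1
tcp_pos: [0.3614, -0.1165, 0.3112]
tool_rot: [-0.0, 0.024, 1.0, 0.0]
contact_force: [-0.2, 0.5, 0.5]
gripper_width: 0.0856
grip_force: 0.0
2.1 [ 0.3614 -0.1165  0.3112] yaw 177.23 F [-0.2  0.5  0.5] [-0.31 -0.03 -0.12  1.48  0.   -0.26]
[[0.049, 0.945, 0.323, 0.279], [0.999, -0.047, -0.015, -0.113], [0.001, 0.323, -0.946, 0.454], [0.0, 0.0, 0.0, 1.0]] 311.4753436300311 321.59787204735755 198.86497936782573 -0.01909999958992452
```

View pics/w1.png

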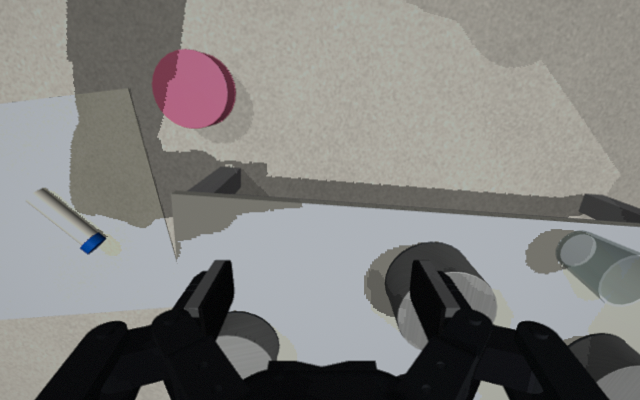

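The wrist view shows the tall dish at about (440,300) behind the right finger, the short one at (245,345), the beaker at (600,265) and the pink dish off the deck. I'll refine the well and dish centres to sub-pixel in the top view.

```bash
python3 - <<'E'
from h import *
st()
pt=manip.camera_params('top'); t=cv2.imread('pics/top0.png')
g=cv2.cvtColor(t,cv2.COLOR_BGR2GRAY); 
roi=np.zeros_like(g); cv2.circle(roi,(322,135),26,255,-1)
m=cv2.bitwise_and(((g<60)*255).astype(np.uint8),roi); m=cv2.morphologyEx(m,cv2.MORPH_OPEN,np.ones((5,5)))
c=max(cv2.findContours(m,0,1)[0],key=cv2.contourArea); e=cv2.fitEllipse(c); print('well',e,plane(pt,e[0],.148))
# side of deck edges profile: dish top by radial edges, robust circle
for n,(u,v),z in [('mid',(321.3,205),.21),('left',(235.3,153),.2),('right',(408,174.3),.19)]:
    G=cv2.GaussianBlur(g,(0,0),.8).astype(np.float32); P=[]
    for a in np.arange(0,2*np.pi,.1):
        r=np.arange(14,25,.25); pr=cv2.remap(G,(u+r*np.cos(a)).astype(np.float32)[None],(v+r*np.sin(a)).astype(np.float32)[None],1)[0]
        d=np.gradient(pr); k=np.argmax(np.abs(d)); P.append((u+r[k]*np.cos(a),v+r[k]*np.sin(a)))
    P=np.array(P)
    for _ in range(6):
        A=np.c_[2*P,np.ones(len(P))]; x=np.linalg.lstsq(A,(P**2).sum(1),rcond=None)[0]; R0=np.sqrt(x[2]+x[0]**2+x[1]**2)
        e=np.hypot(*(P-x[:2]).T)-R0; P=P[np.abs(e)<=max(.6,1.5*np.std(e))]
    print(n,x[:2].round(2),'r',R0.round(2),len(P),'expected r',(.048*pt['fx']/(1.3237-z)).round(2),plane(pt,x[:2],z).round(4))
print(go(.41,-.004,.24,178))
E
```

```text
2.15 [ 0.3614 -0.1165  0.3112] yaw 177.25 F [ 0.6  0.4 -0.3] [-0.31 -0.03 -0.12  1.48  0.   -0.26]
well ((321.94598388671875, 135.28189086914062), (34.06814956665039, 35.13547897338867), 101.68154907226562) [ 0.67257073 -0.00879151  0.148     ]Traceback (most recent call last):
  File "<stdin>", line 18, in <module>
AttributeError: 'float' object has no attribute 'round'
```

```bash
python3 - <<'E'
from h import *
print(go(.41,-.005,.311,179))
E
```

```text
(array([-43.2, 113.7,   0.2]), array([ 0.  , -0.  , -0.03]))
```

```bash
python3 -m pendant '[[-43,114,0,0,0,-0.03,1],[-43,114,0,0,0,-0.03,1],[-43,114,0,0,0,-0.03,1],[-43,114,50,0,0,-0.03,1],[-43,114,100,0,0,-0.03,1],[-43,114,140,0,0,-0.03,1],[-43,114,153,0,0,-0.03,1],[-43,114,153,0,0,-0.03,1]]'
python3 -m pendant '[[-6,0,0,0,0,0,1],[-14,0,0,0,0,0,1],[-22,0,0,0,0,0,1],[-30,0,0,0,0,0,1],[-38,0,0,0,0,0,1],[-46,0,0,0,0,0,1],[-54,0,0,0,0,0,1],[-60,0,0,0,0,0,1]]'
python3 -m pendant '[[-10,0,0,0,0,0,1],[-22,0,0,0,0,0,1],[-34,0,0,0,0,0,1],[-46,0,0,0,0,0,1],[-58,0,0,0,0,0,1],[-70,0,0,0,0,0,1],[-80,0,0,0,0,0,1],[-80,0,0,0,0,0,1]]'
python3 - <<'E'
from h import *
st(); a=manip.camera('top')[80:280,180:480]; b=manip.camera('side')[100:300,150:450]
cv2.imwrite('pics/c1.png',np.vstack([cv2.resize(a,None,fx=1.5,fy=1.5),cv2.resize(b,None,fx=1.5,fy=1.5)])); st()
E
```

```text
t: 2.95
tcp_pos: [0.4078, -0.0045, 0.1564]
tool_rot: [-0.002, 0.008, 1.0, 0.0]
contact_force: [0.3, 0.2, 0.2]
gripper_width: 0.0853
grip_force: 0.0
t: 3.75
tcp_pos: [0.4698, -0.0054, 0.1582]
tool_rot: [-0.0, 0.007, 1.0, -0.0]
contact_force: [-3.9, 0.2, 1.1]
gripper_width: 0.0855
grip_force: 1.7
t: 4.55
tcp_pos: [0.5512, -0.0065, 0.1581]
tool_rot: [0.001, 0.007, 1.0, 0.0]
contact_force: [-0.3, 0.7, -0.5]
gripper_width: 0.0853
grip_force: 0.0
4.55 [ 0.5512 -0.0065  0.1581] yaw 179.21 F [-0.3  0.7 -0.5] [-0.01  0.32 -0.1   1.16  0.    0.  ]
4.65 [ 0.5499 -0.0065  0.1582] yaw 179.21 F [ 0.2  0.6 -0.1] [-0.01  0.31 -0.1   1.16  0.    0.  ]
```

View pics/c1.png

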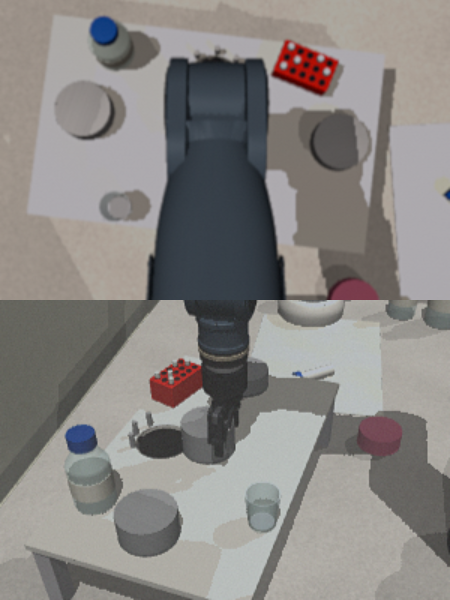

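The push works: the tall dish is cradled between the fingers and near the well, at about (208,436) in the lower picture, and the other things are undisturbed.

```bash
python3 -m pendant '[[-9,0,0,0,0,0,1],[-18,-1,0,0,0,0,1],[-27,-1,0,0,0,0,1],[-36,-2,0,0,0,0,1],[-45,-2,0,0,0,0,1],[-54,-2,0,0,0,0,1],[-62,-2,0,0,0,0,1],[-70,-2,0,0,0,0,1]]'
python3 -m pendant '[[-4,0,0,0,0,0,1],[-8,0,0,0,0,0,1],[-11,0,0,0,0,0,1],[-14,0,0,0,0,0,1],[-16,0,0,0,0,0,1]]'
for i in 1 2; do python3 -m pendant '[[-1,0,0,0,0,0,1],[-2,0,0,0,0,0,1]]' | grep -E 'tcp|cont'; done
python3 - <<'E'
from h import *
st(); b=manip.camera('side')
cv2.imwrite('pics/c2.png',cv2.resize(b[120:270,190:390],None,fx=3,fy=3)); st()
E
```

```text
t: 5.45
tcp_pos: [0.6198, -0.0096, 0.1588]
tool_rot: [-0.0, 0.007, 1.0, -0.0]
contact_force: [-4.6, -0.7, 4.2]
gripper_width: 0.0855
grip_force: 5.9
t: 5.95
tcp_pos: [0.6357, -0.0097, 0.158]
tool_rot: [-0.0, 0.007, 1.0, 0.0]
contact_force: [-0.6, 0.1, -2.5]
gripper_width: 0.0849
grip_force: 3.0
tcp_pos: [0.6374, -0.0097, 0.1582]
contact_force: [-1.1, -0.3, -0.8]
tcp_pos: [0.6394, -0.0097, 0.1584]
contact_force: [-1.8, 0.1, -1.7]
6.35 [ 0.6394 -0.0097  0.1584] yaw 179.21 F [-1.8  0.1 -1.7] [-0.02  0.46  0.14  1.25  0.   -0.  ]
6.4 [ 0.6396 -0.0097  0.1583] yaw 179.21 F [-0.6 -0.2 -1.6] [-0.02  0.46  0.14  1.25  0.   -0.  ]
```

View pics/c2.png

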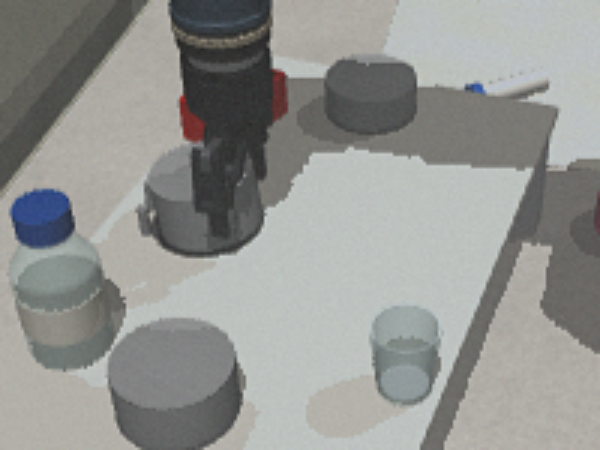

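The dish is at the pegs and seems to sit in the hole, with its base ellipse rimmed by the hole edge at about (205,245). I'll nudge on until the force rises.

```bash
for i in 1 2; do python3 -m pendant '[[-1,0,0,0,0,0,1],[-1.5,0,0,0,0,0,1]]' | grep -E 'tcp|cont'; done
```

```text
tcp_pos: [0.641, -0.0098, 0.1583]
contact_force: [-1.4, 1.0, -1.4]
tcp_pos: [0.6426, -0.0098, 0.1584]
contact_force: [-1.0, 0.1, -0.5]
```

```bash
for i in 1 2 3; do python3 -m pendant '[[-1,0,0,0,0,0,1],[-1.5,0,0,0,0,0,1]]' | grep -E 'tcp|cont|grip'; done
```

```text
tcp_pos: [0.6439, -0.0098, 0.1584]
contact_force: [-1.7, 0.5, 0.1]
gripper_width: 0.0855
grip_force: 2.0
tcp_pos: [0.645, -0.0098, 0.1584]
contact_force: [-5.5, 0.5, 2.1]
gripper_width: 0.0857
grip_force: 3.0
tcp_pos: [0.6454, -0.0098, 0.1583]
contact_force: [-9.8, 0.9, 3.2]
gripper_width: 0.0853
grip_force: 5.2
```

Hard stop at the pegs. Now I back off, rise, close and centre over the well.

```bash
python3 -m pendant '[[15,0,0,0,0,0,1],[45,0,0,0,0,0,1],[50,0,-40,0,0,0,-1],[50,0,-80,0,0,0,-1],[20,0,-80,0,0,0,-1],[-24,0,-80,0,0,0,-1],[-24,0,-80,0,0,0,-1],[-24,0,-80,0,0,0,-1]]'
python3 - <<'E'
from h import *
st(); b=manip.camera('side'); cv2.imwrite('pics/c3.png',cv2.resize(b[120:270,190:390],None,fx=3,fy=3)); print(go(.6725,-.0095,.215,179.2))
E
```

```text
t: 8.2
tcp_pos: [0.6717, -0.0102, 0.2371]
tool_rot: [-0.0, 0.007, 1.0, 0.0]
contact_force: [-0.7, 0.7, 0.5]
gripper_width: 0.0004
grip_force: 0.0
8.2 [ 0.6717 -0.0102  0.2371] yaw 179.21 F [-0.7  0.7  0.5] [-0.02  0.5   0.4   1.47  0.   -0.  ]
(array([-1.6,  0.7, 22.7]), array([ 0.   , -0.001,  0.   ]))
```

View pics/c3.png

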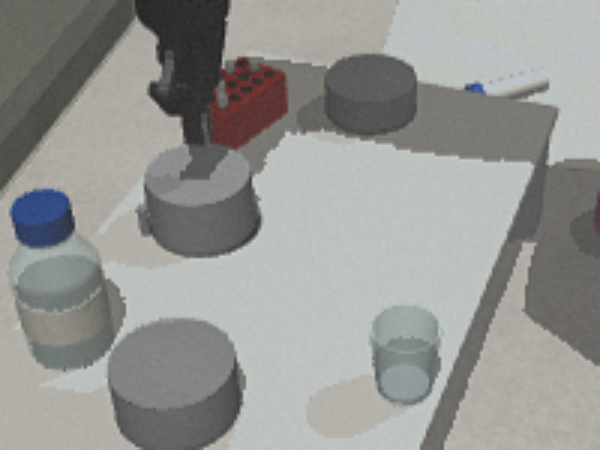

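The tall dish stands level in the hole with the closed fingers above it, and the bottle, beaker and other dishes are undisturbed. Now I press down carefully.

```bash
python3 -m pendant '[[-1,1,12,0,0,0,-1],[-1,1,22,0,0,0,-1],[-1,1,26,0,0,0,-1],[-1,1,29,0,0,0,-1],[-1,1,32,0,0,0,-1],[-1,1,35,0,0,0,-1],[-1,1,38,0,0,0,-1]]'
python3 -m pendant '[[0,0,3,0,0,0,-1],[0,0,6,0,0,0,-1],[0,0,9,0,0,0,-1],[0,0,12,0,0,0,-1]]'
```

```text
t: 8.95
tcp_pos: [0.672, -0.0092, 0.2009]
tool_rot: [0.0, 0.007, 1.0, 0.0]
contact_force: [-1.7, -0.2, 5.1]
gripper_width: -0.0
grip_force: 2.7
t: 9.35
tcp_pos: [0.672, -0.0092, 0.1894]
tool_rot: [0.001, 0.007, 1.0, 0.0]
contact_force: [-3.8, 1.0, 8.5]
gripper_width: -0.0001
grip_force: 4.6
```

Force matches the follower. I'll continue to about 0.1475.

```bash
python3 -m pendant '[[0,0,4,0,0,0,-1],[0,0,8,0,0,0,-1],[0,0,12,0,0,0,-1],[0,0,16,0,0,0,-1],[0,0,20,0,0,0,-1],[0,0,24,0,0,0,-1],[0,0,27,0,0,0,-1],[0,0,30,0,0,0,-1]]'
python3 -m pendant '[[0,0,4,0,0,0,-1],[0,0,8,0,0,0,-1],[0,0,10,0,0,0,-1],[0,0,11,0,0,0,-1],[0,0,12,0,0,0,-1],[0,0,12,0,0,0,-1],[0,0,12,0,0,0,-1]]'
```

```text
t: 10.15
tcp_pos: [0.6719, -0.0091, 0.1601]
tool_rot: [0.001, 0.007, 1.0, 0.0]
contact_force: [-5.3, 0.7, 13.4]
gripper_width: 0.0002
grip_force: 6.8
t: 10.85
tcp_pos: [0.6717, -0.009, 0.1479]
tool_rot: [0.001, 0.007, 1.0, 0.0]
contact_force: [-5.1, 0.2, 11.4]
gripper_width: -0.0
grip_force: 5.8
```

Top is 2 mm below deck. Next is the medium dish at (0.617,0.214): I rise, travel above bottle height, turn to yaw 71°, keep the fingers open.

```bash
python3 -m pendant '[[0,0,-50,0,0,0,-1],[0,0,-100,0,0,0,-1],[0,0,-150,0,0,0,-1],[0,0,-182,0,0,0,-1],[37,287,-182,0,0,0.6,1],[37,287,-182,0,0,0.6,1],[37,287,-182,0,0,0.6,1],[37,287,-182,0,0,0.6,1]]'
python3 - <<'E'
from h import *
st(); b=manip.camera('top'); cv2.imwrite('pics/c4.png',cv2.resize(b[80:260,190:450],None,fx=3,fy=3)); print(go(.639,.278,.33,71))
E
```

```text
t: 11.65
tcp_pos: [0.6494, 0.1871, 0.3285]
tool_rot: [0.0, 0.299, 0.954, 0.0]
contact_force: [0.2, 0.2, -0.3]
gripper_width: 0.0578
grip_force: 0.0
11.65 [0.6494 0.1871 0.3285] yaw 145.15 F [ 0.2  0.2 -0.3] [0.28 0.53 0.68 1.72 0.   0.89]
(array([55.8, 62.7, -1.8]), array([ 0.   , -0.004,  1.283]))
```

```bash
python3 -m pendant '[[54,65,0,0,0,1.2,1],[54,65,0,0,0,1.2,1],[54,65,0,0,0,1.2,1],[54,65,0,0,0,1.2,1],[54,65,0,0,0,1.2,1],[54,65,0,0,0,1.2,1],[54,65,0,0,0,1.2,1],[54,65,0,0,0,1.2,1]]'
python3 - <<'E'
from h import *
st(); print(go(.639,.278,.158,71))
b=manip.camera('top'); s=manip.camera('side')
cv2.imwrite('pics/c5.png',np.vstack([cv2.resize(b[80:260,190:450],None,fx=2,fy=1.6),cv2.resize(s[120:300,190:450],None,fx=2,fy=1.6)]))
E
```

```text
t: 12.5
tcp_pos: [0.6421, 0.2697, 0.3282]
tool_rot: [-0.0, 0.785, 0.619, 0.0]
contact_force: [-0.6, 0.5, -0.5]
gripper_width: 0.0856
grip_force: 0.0
12.5 [0.6421 0.2697 0.3282] yaw 76.5 F [-0.6  0.5 -0.5] [0.4  0.58 0.76 1.76 0.   2.2 ]
(array([  7.3,  -4.9, 170.2]), array([ 0.   , -0.   ,  0.096]))
```

View pics/c5.png

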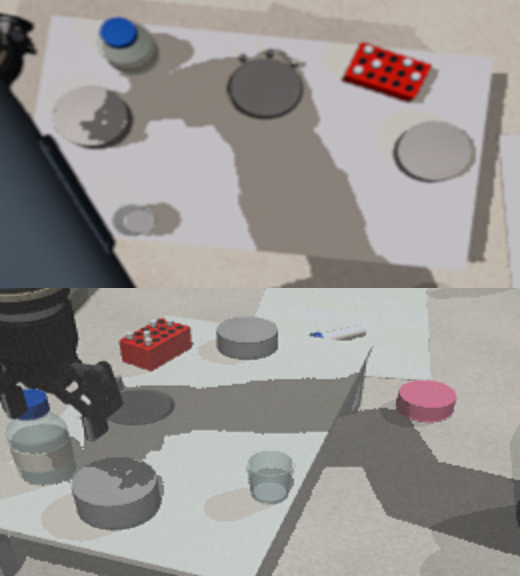

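The tall dish is flush in the well at about (265,88) in the upper part, and everything else is untouched. I'll descend behind the medium dish and push it towards (0.55,0.02).

```bash
python3 -m pendant '[[7,-5,40,0,0,0.096,1],[7,-5,80,0,0,0.096,1],[7,-5,120,0,0,0.096,1],[7,-5,155,0,0,0.096,1],[7,-5,170,0,0,0.096,1],[7,-5,170,0,0,0.096,1]]'
python3 -m pendant '[[-10,0,0,0,0,0,1],[-20,0,0,0,0,0,1],[-30,0,0,0,0,0,1],[-38,0,0,0,0,0,1],[-46,0,0,0,0,0,1],[-54,0,0,0,0,0,1],[-62,0,0,0,0,0,1],[-70,0,0,0,0,0,1]]'
python3 - <<'E'
from h import *
st(); print(go(.55+.03*.327,.02+.03*.945,.158,71))
E
```

```text
t: 13.2
tcp_pos: [0.6372, 0.277, 0.1554]
tool_rot: [-0.001, 0.811, 0.585, -0.002]
contact_force: [-0.4, -0.3, -0.4]
gripper_width: 0.0853
grip_force: 0.0
t: 14.0
tcp_pos: [0.6165, 0.2112, 0.1589]
tool_rot: [-0.0, 0.812, 0.583, 0.001]
contact_force: [2.2, 6.0, 5.7]
gripper_width: 0.0854
grip_force: 3.6
14.0 [0.6165 0.2112 0.1589] yaw 71.36 F [2.2 6.  5.7] [0.33 0.48 0.17 1.26 0.   2.23]
(array([-172.4,   -1.6,    0.7]), array([ 0.001, -0.001,  0.006]))
```

```bash
python3 -m pendant '[[-10,0,0,0,0,0,1],[-20,0,0,0,0,0,1],[-30,0,0,0,0,0,1],[-40,0,0,0,0,0,1],[-50,0,0,0,0,0,1],[-60,0,0,0,0,0,1],[-70,0,0,0,0,0,1],[-80,0,0,0,0,0,1]]'
python3 -m pendant '[[-12,0,0,0,0,0,1],[-24,0,0,0,0,0,1],[-36,0,0,0,0,0,1],[-48,0,0,0,0,0,1],[-60,0,0,0,0,0,1],[-72,0,0,0,0,0,1],[-82,0,0,0,0,0,1],[-90,0,0,0,0,0,1]]'
python3 -m pendant '[[30,0,0,0,0,0,1],[70,0,0,0,0,0,1],[70,0,-50,0,0,0,1],[70,0,-100,0,0,0,1],[120,0,-112,0,0,0,1],[120,0,-112,0,0,0,1]]'
python3 - <<'E'
from h import *
st()
def dish(z,u0):
    t=manip.camera('top'); cv2.imwrite(f'pics/d{u0}.png',t); p=manip.camera_params('top'); g=cv2.cvtColor(t,cv2.COLOR_BGR2GRAY)
    c=cv2.HoughCircles(cv2.resize(cv2.medianBlur(g,3)[80:260,190:450],None,fx=3,fy=3),cv2.HOUGH_GRADIENT,1,60,param1=60,param2=18,minRadius=50,maxRadius=64)
    for x,y,r in c[0]:
        q=(190+(x+.5)/3-.5,80+(y+.5)/3-.5); print(np.round(q,1),round(r/3,1),plane(p,q,z).round(4))
dish(.2,1)
E
```

```text
t: 14.8
tcp_pos: [0.5908, 0.1353, 0.1588]
tool_rot: [-0.0, 0.812, 0.583, 0.001]
contact_force: [1.5, 6.1, 5.7]
gripper_width: 0.0853
grip_force: 3.9
t: 15.6
tcp_pos: [0.5618, 0.0499, 0.1588]
tool_rot: [-0.0, 0.812, 0.583, 0.001]
contact_force: [2.0, 5.8, 6.4]
gripper_width: 0.0856
grip_force: 3.9
t: 16.2
tcp_pos: [0.6017, 0.1667, 0.272]
tool_rot: [0.0, 0.812, 0.584, 0.002]
contact_force: [-0.0, -0.5, -0.2]
gripper_width: 0.0857
grip_force: 0.0
16.2 [0.6017 0.1667 0.272 ] yaw 71.44 F [-0.  -0.5 -0.2] [0.27 0.41 0.33 1.5  0.   2.16]
[322.2 134.8] 19.3 [ 0.6627 -0.0089  0.2   ]
[405.2 174.5] 19.1 [ 0.5593 -0.2208  0.2   ]
[311.8 177.8] 18.6 [0.5519 0.0182 0.2   ]
```

```bash
python3 - <<'E'
from h import *
print(go(.479,.0346,.272,167.2))
E
```

```text
(array([-162.5,  -73.7,   -1.6]), array([-0.000e+00,  1.000e-03, -1.671e+00]))
```

```bash
python3 -m pendant '[[-162,-74,0,0,0,-1.671,1],[-162,-74,0,0,0,-1.671,1],[-162,-74,0,0,0,-1.671,1],[-162,-74,0,0,0,-1.671,1],[-162,-74,0,0,0,-1.671,1],[-162,-74,0,0,0,-1.671,1],[-162,-74,0,0,0,-1.671,1],[-162,-74,0,0,0,-1.671,1]]' >/dev/null
python3 - <<'E'
from h import *
st();print(go(.479,.0346,.158,167.2))
E
```

```text
17.05 [0.4767 0.0329 0.2692] yaw 140.39 F [1.  0.  0.1] [ 0.07  0.15 -0.03  1.39 -0.    0.76]
(array([ -0.8,   3.1, 111.2]), array([-0.002, -0.002, -0.468]))
```

```bash
python3 -m pendant '[[0,2,20,0,0,-0.45,1],[0,2,50,0,0,-0.45,1],[0,2,80,0,0,-0.45,1],[0,2,100,0,0,-0.45,1],[0,2,111,0,0,-0.45,1],[0,2,111,0,0,-0.45,1]]' >/dev/null
python3 - <<'E'
from h import *
st();print(go(.479,.0346,.158,167.2)); print(go(.6735-.034*.975,-.0095+.034*.2215,.158,167.2))
E
```

```text
17.65 [0.4778 0.0349 0.1576] yaw 165.81 F [0.8 0.2 0.5] [ 0.07  0.2  -0.26  1.12 -0.    0.32]
(array([-1.2, -0. , -0.4]), array([-0.002, -0.004, -0.024]))
(array([-166.6,    4.1,   -1. ]), array([-0.002, -0.004, -0.024]))
```

```bash
python3 -m pendant '[[-15,0,0,0,0,-0.024,1],[-27,1,0,0,0,-0.024,1],[-38,1,0,0,0,-0.024,1],[-50,1,0,0,0,-0.024,1],[-62,1,0,0,0,-0.024,1],[-74,2,0,0,0,-0.024,1],[-86,2,0,0,0,-0.024,1],[-98,2,0,0,0,-0.024,1]]'
python3 -m pendant '[[-10,0,0,0,0,0,1],[-20,0,0,0,0,0,1],[-30,0,0,0,0,0,1],[-40,0,0,0,0,0,1],[-49,0,0,0,0,0,1],[-57,0,0,0,0,0,1],[-63,0,0,0,0,0,1],[-66,0,0,0,0,0,1]]'
python3 - <<'E'
from h import *
st();print(go(.6735-.03*.975,-.0095+.03*.2215,.158,167.2))
E
```

```text
t: 18.45
tcp_pos: [0.5759, 0.0135, 0.1593]
tool_rot: [-0.0, 0.111, 0.994, 0.0]
contact_force: [-4.0, 2.1, 5.2]
gripper_width: 0.0855
grip_force: 3.1
t: 19.25
tcp_pos: [0.6401, -0.0011, 0.1587]
tool_rot: [-0.0, 0.111, 0.994, -0.0]
contact_force: [-1.1, -0.6, -1.5]
gripper_width: 0.0855
grip_force: 1.3
19.25 [ 0.6401 -0.0011  0.1587] yaw 167.24 F [-1.1 -0.6 -1.5] [-0.    0.47  0.14  1.25 -0.    0.22]
(array([-4.4, -0.8,  0.7]), array([-0.   , -0.   ,  0.001]))
```

```bash
for i in 1 2 3; do python3 -m pendant '[[-1,0,0,0,0,0,1],[-2,0,0,0,0,0,1]]' | grep -E 'tcp|cont|grip'; done
```

```text
tcp_pos: [0.6413, -0.0013, 0.1591]
contact_force: [-1.8, 0.0, -2.0]
gripper_width: 0.0858
grip_force: 1.0
tcp_pos: [0.6433, -0.0017, 0.1594]
contact_force: [-0.3, 0.6, -1.1]
gripper_width: 0.0851
grip_force: 1.0
tcp_pos: [0.6447, -0.0022, 0.1593]
contact_force: [-5.5, 0.4, -0.0]
gripper_width: 0.0856
grip_force: 2.8
```

```bash
python3 -m pendant '[[-0.5,0,0,0,0,0,1],[-1.2,0,0,0,0,0,1]]' | grep -E 'tcp|cont'
python3 -m pendant '[[15,0,0,0,0,0,1],[45,0,0,0,0,0,1],[50,0,-40,0,0,0,-1],[50,0,-90,0,0,0,-1],[50,0,-90,0,0,0,-1]]' | grep -E 'tcp|cont'
python3 - <<'E'
from h import *
st()
def dish(z,u0):
    t=manip.camera('side'); p=manip.camera_params('side'); cv2.imwrite(f'pics/s{u0}.png',t)
    # expected outline of dish top, for the seated dish
    for zz in (.15,.198):
        print(zz,[proj(p,[.6735+.048*np.cos(a),-.0095+.048*np.sin(a),zz]).round(0).tolist() for a in (0,1.57,3.14,4.71)])
    cv2.imwrite(f'pics/s{u0}c.png',cv2.resize(t[120:270,190:390],None,fx=3,fy=3))
dish(.2,2)
print(go(.673,-.0095,.215,167.2))
E
```

```text
tcp_pos: [0.6449, -0.0024, 0.1591]
contact_force: [-9.5, 0.6, 2.0]
tcp_pos: [0.6003, 0.0087, 0.2565]
contact_force: [1.1, -0.5, 0.1]
20.55 [0.6003 0.0087 0.2565] yaw 167.26 F [ 1.1 -0.5  0.1] [0.01 0.36 0.22 1.42 0.   0.24]
0.15 [[242.0, 191.0], [252.0, 204.0], [274.0, 195.0], [263.0, 183.0]]
0.198 [[239.0, 177.0], [250.0, 190.0], [273.0, 181.0], [262.0, 169.0]]
(array([-75.1,  -1.6,  39. ]), array([0.002, 0.008, 0.001]))
```

```bash
python3 -m pendant '[[-40,-1,0,0,0,0,-1],[-75,-2,0,0,0,0,-1],[-75,-2,25,0,0,0,-1],[-75,-2,48,0,0,0,-1],[-75,-2,54,0,0,0,-1],[-75,-2,57,0,0,0,-1],[-75,-2,60,0,0,0,-1],[-75,-2,63,0,0,0,-1]]'
python3 -m pendant '[[0,0,3,0,0,0,-1],[0,0,6,0,0,0,-1],[0,0,9,0,0,0,-1]]'
```

```text
t: 21.4
tcp_pos: [0.6704, -0.0101, 0.1883]
tool_rot: [0.001, 0.111, 0.994, -0.0]
contact_force: [-2.5, -1.3, 8.4]
gripper_width: -0.0001
grip_force: 3.9
t: 21.7
tcp_pos: [0.6704, -0.0101, 0.1795]
tool_rot: [0.001, 0.111, 0.994, -0.0]
contact_force: [-4.3, -0.8, 8.6]
gripper_width: -0.0001
grip_force: 4.1
```

```bash
python3 -m pendant '[[0,0,4,0,0,0,-1],[0,0,8,0,0,0,-1],[0,0,12,0,0,0,-1],[0,0,16,0,0,0,-1],[0,0,20,0,0,0,-1],[0,0,24,0,0,0,-1],[0,0,27,0,0,0,-1],[0,0,29,0,0,0,-1]]'
python3 -m pendant '[[0,0,1.5,0,0,0,-1],[0,0,2.5,0,0,0,-1],[0,0,2.5,0,0,0,-1]]'
```

```text
t: 22.5
tcp_pos: [0.6704, -0.0101, 0.1504]
tool_rot: [0.001, 0.111, 0.994, -0.0]
contact_force: [-3.2, 0.2, 7.5]
gripper_width: 0.0001
grip_force: 4.3
t: 22.8
tcp_pos: [0.6705, -0.0101, 0.1479]
tool_rot: [0.001, 0.111, 0.994, -0.0]
contact_force: [-3.1, -0.9, 6.3]
gripper_width: 0.0001
grip_force: 3.3
```

Medium is seated 2 mm below the deck. Moving behind the short dish.

```bash
python3 -m pendant '[[0,0,-50,0,0,0,-1],[0,0,-100,0,0,0,-1],[0,0,-122,0,0,-0.1,-1],[38,-310,-122,0,0,-1.85,0],[38,-310,-122,0,0,-1.85,1],[38,-310,-122,0,0,-1.85,1],[38,-310,-122,0,0,-1.85,1],[38,-310,-122,0,0,-1.85,1]]' >/dev/null
python3 - <<'E'
from h import *
st();print(go(.565,-.304,.27,-86.7))
E
```

```text
23.6 [ 0.5876 -0.2402  0.2691] yaw -144.88 F [ 0.1 -0.5  0.4] [-0.39  0.43  0.36  1.5   0.   -1.  ]
(array([ 55.2, -39.1,  -0.9]), array([-1.000e-03,  0.000e+00, -1.016e+00]))
```

```bash
python3 -m pendant '[[55,-39,0,0,0,-0.99,1],[55,-39,0,0,0,-0.99,1],[55,-39,0,0,0,-0.99,1],[55,-39,0,0,0,-0.99,1],[55,-39,0,0,0,-0.99,1],[55,-39,0,0,0,-0.99,1],[55,-39,0,0,0,-0.99,1]]' >/dev/null
python3 - <<'E'
from h import *
st();print(go(.565,-.304,.156,-86.7))
t=manip.camera('top'); p=manip.camera_params('top'); cv2.imwrite('pics/w3.png',cv2.resize(t[80:260,190:450],None,fx=3,fy=3))
hs=cv2.cvtColor(t,cv2.COLOR_BGR2GRAY); print(hs[174,380:432].tolist()); print(hs[150:200,408].tolist())
E
```

```text
24.3 [ 0.5655 -0.3021  0.2689] yaw -88.19 F [ 0.3 -0.7  0.1] [-0.49  0.44  0.38  1.51  0.   -2.09]
(array([  1.9,   0.7, 112.9]), array([-0.001, -0.   , -0.026]))
[180, 179, 179, 180, 181, 175, 127, 71, 79, 137, 152, 150, 150, 150, 150, 150, 150, 150, 149, 150, 148, 149, 150, 150, 149, 150, 151, 149, 150, 149, 148, 148, 148, 148, 149, 147, 148, 148, 147, 147, 147, 146, 146, 146, 147, 141, 123, 133, 175, 181, 159, 115]
[180, 180, 180, 180, 178, 165, 143, 130, 127, 128, 129, 129, 129, 131, 131, 138, 143, 147, 146, 147, 148, 147, 148, 149, 150, 150, 150, 151, 151, 152, 151, 152, 151, 152, 152, 152, 152, 151, 150, 150, 152, 145, 117, 121, 161, 180, 181, 180, 180, 180]
```

```bash
python3 -m pendant '[[2,1,40,0,0,-0.026,1],[2,1,80,0,0,-0.026,1],[2,1,105,0,0,-0.026,1],[2,1,112,0,0,-0.026,1],[2,1,112,0,0,-0.026,1]]'|grep tcp
python3 -m pendant '[[-10,0,0,0,0,0,1],[-20,0,0,0,0,0,1],[-30,0,0,0,0,0,1],[-38,0,0,0,0,0,1],[-46,0,0,0,0,0,1],[-54,0,0,0,0,0,1],[-62,0,0,0,0,0,1],[-70,0,0,0,0,0,1]]' |grep -E 'tcp|cont'
python3 -m pendant '[[-10,0,0,0,0,0,1],[-20,0,0,0,0,0,1],[-30,0,0,0,0,0,1],[-40,0,0,0,0,0,1],[-50,0,0,0,0,0,1],[-60,0,0,0,0,0,1],[-70,0,0,0,0,0,1],[-80,0,0,0,0,0,1]]' |grep -E 'tcp|cont'
python3 -m pendant '[[-10,0,0,0,0,0,1],[-20,0,0,0,0,0,1],[-30,0,0,0,0,0,1],[-40,0,0,0,0,0,1],[-50,0,0,0,0,0,1],[-60,0,0,0,0,0,1],[-68,0,0,0,0,0,1],[-76,0,0,0,0,0,1]]' |grep -E 'tcp|cont'
python3 -m pendant '[[30,0,0,0,0,0,1],[70,0,0,0,0,0,1],[70,0,-50,0,0,0,1],[70,0,-100,0,0,0,1],[110,0,-112,0,0,0,1],[110,0,-112,0,0,0,1]]' >/dev/null
python3 - <<'E'
from h import *
st()
t=manip.camera('top'); p=manip.camera_params('top'); cv2.imwrite('pics/w4.png',t); g=cv2.cvtColor(t,cv2.COLOR_BGR2GRAY)
u,v=np.round(proj(p,[.55,-.04,.19])).astype(int); print(u,v); print(g[v,u-28:u+29].tolist()); print(g[v-28:v+29,u].tolist())
E
```

```text
tcp_pos: [0.5644, -0.304, 0.1559]
tcp_pos: [0.5611, -0.2339, 0.156]
contact_force: [0.3, -2.3, 2.7]
tcp_pos: [0.5568, -0.1535, 0.1558]
contact_force: [0.1, -3.2, 4.0]
tcp_pos: [0.5529, -0.0778, 0.1558]
contact_force: [0.3, -2.7, 2.6]
27.85 [ 0.5598 -0.1908  0.2698] yaw -87.14 F [ 0.8  0.1 -0.7] [-0.33  0.34  0.23  1.46 -0.   -1.95]
334 179
[173, 173, 174, 173, 174, 174, 173, 172, 173, 175, 171, 157, 141, 148, 152, 152, 152, 151, 153, 151, 151, 151, 150, 151, 151, 151, 150, 152, 150, 152, 151, 150, 151, 150, 150, 148, 149, 148, 148, 148, 148, 147, 148, 147, 147, 145, 145, 147, 141, 116, 114, 116, 115, 127, 164, 175, 174]
[163, 174, 174, 174, 172, 173, 173, 172, 171, 161, 148, 145, 144, 145, 146, 146, 146, 146, 147, 146, 147, 147, 147, 148, 150, 150, 149, 150, 150, 152, 151, 153, 153, 153, 154, 154, 154, 154, 154, 154, 155, 155, 153, 152, 154, 146, 116, 114, 154, 174, 174, 174, 173, 174, 173, 173, 173]
```

```bash
python3 - <<'E'
from h import *
print(go(.479,-.066,.27,-163.8))
E
```

```text
(array([-127.1,   73.8,   -1.9]), array([-1.000e-03,  1.000e-03,  1.338e+00]))
```

```bash
python3 -m pendant '[[-127,74,0,0,0,1.338,1],[-127,74,0,0,0,1.338,1],[-127,74,0,0,0,1.338,1],[-127,74,0,0,0,1.338,1],[-127,74,0,0,0,1.338,1],[-127,74,0,0,0,1.338,1],[-127,74,0,0,0,1.338,1],[-127,74,0,0,0,1.338,1]]' >/dev/null
python3 - <<'E'
from h import *
st();print(go(.479,-.066,.156,-163.8))
E
```

```text
28.7 [ 0.4772 -0.064   0.2665] yaw -156.1 F [ 0.7  0.5 -0.6] [-0.13  0.16 -0.03  1.39  0.   -0.55]
(array([ -1.1,  -2.8, 110.5]), array([ 0.002, -0.002,  0.134]))
```

```bash
python3 -m pendant '[[-1,-2,40,0,0,0.134,1],[-1,-2,80,0,0,0.134,1],[-1,-2,105,0,0,0.134,1],[-1,-2,112,0,0,0.134,1],[-1,-2,112,0,0,0.134,1]]' >/dev/null
python3 - <<'E'
from h import *
st();print(go(.6735-.034*.96,-.0095-.034*.279,.156,-163.8))
E
```

```text
29.2 [ 0.4787 -0.0659  0.1547] yaw -163.44 F [-0.  -0.1  0.7] [-0.14  0.21 -0.25  1.11  0.   -0.43]
(array([-168.8,   -1.2,   -1.8]), array([ 0.002, -0.003,  0.006]))
```

```bash
python3 -m pendant '[[-15,0,-1,0,0,0,1],[-27,0,-1,0,0,0,1],[-38,0,-1,0,0,0,1],[-50,0,-1,0,0,0,1],[-62,-1,-1,0,0,0,1],[-74,-1,-1,0,0,0,1],[-86,-1,-1,0,0,0,1],[-98,-1,-1,0,0,0,1]]' |grep -E 'tcp|cont'
python3 -m pendant '[[-10,0,0,0,0,0,1],[-20,0,0,0,0,0,1],[-30,0,0,0,0,0,1],[-40,0,0,0,0,0,1],[-49,0,0,0,0,0,1],[-57,0,0,0,0,0,1],[-63,0,0,0,0,0,1],[-67,0,0,0,0,0,1]]' |grep -E 'tcp|cont'
python3 -m pendant '[[-1,0,0,0,0,0,1],[-2,0,0,0,0,0,1]]' |grep -E 'tcp|cont'
python3 -m pendant '[[-1,0,0,0,0,0,1],[-2,0,0,0,0,0,1]]' |grep -E 'tcp|cont'
```

```text
tcp_pos: [0.5749, -0.0396, 0.1568]
contact_force: [-3.2, -0.8, 2.6]
tcp_pos: [0.639, -0.0205, 0.1563]
contact_force: [-1.4, -0.5, -0.6]
tcp_pos: [0.6402, -0.0202, 0.1566]
contact_force: [-0.5, -0.0, -0.9]
tcp_pos: [0.6421, -0.0197, 0.1569]
contact_force: [-0.8, -0.1, -0.4]
```

```bash
for i in 1 2 3; do python3 -m pendant '[[-0.7,0,0,0,0,0,1],[-1.4,0,0,0,0,0,1]]' |grep -E 'tcp|cont'; done
```

```text
tcp_pos: [0.6435, -0.0193, 0.1569]
contact_force: [-0.1, 0.5, -0.6]
tcp_pos: [0.6449, -0.0188, 0.1568]
contact_force: [0.3, -0.9, -1.4]
tcp_pos: [0.6463, -0.0184, 0.1568]
contact_force: [-1.6, 0.1, -0.2]
```

```bash
for i in 1 2; do python3 -m pendant '[[-0.7,0,0,0,0,0,1],[-1.4,0,0,0,0,0,1]]' |grep -E 'tcp|cont'; done
```

```text
tcp_pos: [0.6466, -0.0182, 0.1565]
contact_force: [-6.0, -1.4, -0.2]
tcp_pos: [0.6469, -0.0179, 0.1562]
contact_force: [-10.0, -1.5, 0.6]
```

Stopped at the pegs. Backing off and clearing the view for the last look.

```bash
python3 -m pendant '[[15,0,0,0,0,0,1],[50,0,0,0,0,0,1],[60,0,-50,0,0,0,1],[60,0,-100,0,0,0,1],[100,150,-120,0,0,0,1],[150,260,-120,0,0,0,1],[150,260,-120,0,0,0,1],[150,260,-120,0,0,0,1]]' >/dev/null
python3 - <<'E'
from h import *
st(); b=manip.camera('top'); s=manip.camera('side')
cv2.imwrite('pics/fin.png',np.hstack([cv2.resize(b[80:260,190:450],(400,277)),cv2.resize(s[140:265,200:380],(400,277))])); 
p=manip.camera_params('top'); g=cv2.cvtColor(b,cv2.COLOR_BGR2GRAY)
u,v=np.round(proj(p,[.6735,-.0095,.188])).astype(int); print(u,v); print(g[v,u-26:u+27].tolist()); print(g[v-26:v+27,u].tolist())
E
```

```text
33.0 [0.4757 0.1292 0.2727] yaw -163.51 F [ 0.   0.5 -0.3] [ 0.26  0.17  0.    1.4   0.   -0.02]
322 132
[167, 168, 167, 167, 167, 168, 160, 113, 88, 129, 143, 143, 143, 142, 142, 143, 142, 141, 142, 142, 143, 142, 142, 143, 142, 142, 143, 141, 141, 141, 141, 140, 141, 140, 140, 141, 139, 140, 139, 139, 139, 138, 138, 139, 133, 107, 109, 113, 112, 123, 159, 169, 167]
[168, 166, 167, 167, 164, 163, 160, 150, 137, 136, 136, 137, 137, 137, 137, 137, 137, 138, 137, 138, 138, 140, 141, 140, 140, 141, 143, 142, 144, 144, 144, 145, 145, 145, 146, 146, 146, 145, 146, 143, 143, 146, 145, 119, 74, 47, 39, 59, 116, 158, 168, 168, 167]
```

View pics/fin.png

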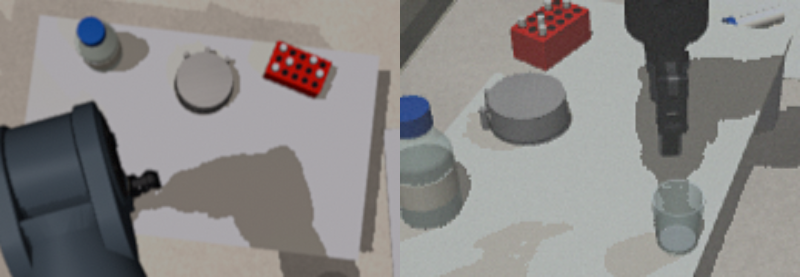

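The short dish stands level on the stack against the pegs, at (205,80) in the left half and (525,105) in the right. The bottle, rack and beaker are where they were, and the robot touches nothing.

```bash
python3 -c "
from cell import manip
print(manip.close_job())"
```

```text
the job is handed in; nothing more can be done
None
```

The job is handed in: the tall and then the medium dish are pressed about 2 mm below the deck, the short one stands level on the stack above it, and the bottle, rack and beaker look unmoved in the last picture, at about 33 s on the clock.

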